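# Rinse the tea cup on the glass rinser and hold it to drip over the bowl

## Robot

A 6-joint arm with a two-finger parallel gripper is mounted at the origin on a cart in front of the work surface, level with it; the furniture and walls round the work are solid. World frame = base frame: x ahead of the robot, y to its left, z up, the work surface at z = 0. Lengths are in m, angles in rad, forces in N, time in s.
With the tool pointing down it reaches from about 0.325 to 0.775 m from the base axis. Payload 5.5 kg.
Tool frame: the origin (TCP) lies on the centre line of the jaws, within the pads' length; the fingertips stand 19 mm ahead of it and the grasp point (between the pads) is the TCP (ctrl.tip_reach is the distance from the TCP to the fingertips, in m); z points along the fingers, y is the line along which they close (so a half turn about z gives the same grasp; the last joint's range is limited). The gripper opens to 88 mm and grips with 3 to 60 N. Pads are 20 mm wide; open, the fingers measure 115 mm over their backs; the gripper's body (75 mm by 178 mm) begins 61 mm behind the grasp point.
Start: joints at [-1.333, 0.091, 1.231, -0, 1.82, -0.057], TCP at [0.174, -0.574, 0.242] pointing down, gripper open.
Joint ranges: [-2.87, 2.87], [-0.86, 2.18], [0.17, 2.46], [-1.51, 4.65], [0.06, 2.69], [-2.65, 2.65]. Speed limits (rad/s): [2.57, 2.57, 3.01, 3.14, 3.14, 3.14].

## Interface

Orientations are given as a 3x3 rotation matrix whose columns are the frame's x, y, z axes.
In Python, from bench import ctrl gives the robot as it stands.
- The arm moves only by the tool creep_tool, called as name(argument=value, ...) on one line, values as JSON. Schema: {"type":"object","properties":{"ticks":{"type":"array","items":{"type":"array","items":{"type":"array","items":{"type":"number"},"minItems":6,"maxItems":6},"minItems":1,"maxItems":12},"minItems":1,"maxItems":1},"aperture":{"type":"number"},"grip_n":{"type":"number"},"only":{"type":"string"},"quiet":{"type":"boolean"},"lines":{"type":"string"}},"required":["ticks"],"additionalProperties":false}. ticks is a list that holds a single list of rows (three levels of brackets), with 1 to 12 rows, each of 6 numbers: dx, dy, dz in shares of the most that a row can go, 1 being 62.5 mm, then a rotation vector rx, ry, rz in shares of pi/2 rad (1.0 is pi/2 rad); each row shifts and turns the commanded pose from where the row before left it, along the tool's axes as they then stand; what a row does not reach is not made up. A row lasts 1/8 s, in which the tool goes at most 0.0625 m and 0.188 rad, less where a joint would pass 70% of its speed; a pose out of reach is approached as far as the arm can. aperture is the opening from 0.0 (shut) to 1.0 (fully open), set as the call begins (left out keeps the last). The fingers move at their own pace and stop on an object; grip_n is the grip in N (left out, the last holds). Time passes only in rows, so rows that do not move let the fingers close. The tool returns the time, the measured TCP pose, the force, the opening and the grip force at its end. only (a regular expression) keeps the lines of the reply that match it, lines (a string "A,B") keeps lines A to B, and quiet returns only ok. A shift or turn number past 1, either way, is cut back to 1. Input that does not fit is refused with a message, and nothing moves.
- ctrl.get_obs(): the state, without advancing time (a new reading comes with each control period).
- ctrl.camera(name): name is "side" or "top"; returns a dict with "img" (400x640x3 uint8, red, green, blue), "fx", "fy", "cx", "cy" (pixels), "extrinsics" (4x4, takes a point from camera to world coordinates). Camera axes: x right, y down, z forward; pixel columns grow to the right and rows downward; lengths in m; the calibration is good to about 2 mm. A picture is of the moment at which its call begins. There is no depth.
- ctrl.close_job(): hands the job in; it is judged then, once.
The state is a dict: "clock": time; "joint_pos": joint angles; "qvel": joint speeds; "effort": joint torques, N m; "ee_pos": TCP position; "eef_rot": TCP orientation; "wrist_force": force on the tool from outside, world axes, zero at the start; "ft_torque": the same for the moment, N m; "width": opening from 0.0 (shut) to 1.0 (fully open); "grasp_force": force on a finger pad.
Only numpy, scipy, OpenCV 4.12 (cv2) and the standard library are available. Lean on these libraries where they do the work, as an engineer would, in place of code of your own. Each camera call takes 0.05 s, during which the arm holds its last target. There are 200 camera calls.

## Task

Take the tea cup that stands mouth down on the worktop and, still mouth down, press it centrally onto the sprung star pad of the glass rinser until the pad is fully down. Then carry it over the low steel splash guard, without touching the guard, and finish holding it level and still in the gripper over the middle of the round bowl near the front of the worktop, left of the guard (not the two bowls at the back beyond the hob), its mouth one to two centimetres above the bowl's rim and never touching the bowl. Do not let go of the cup at the end: the program finishes while holding it there; leave the bowl and all the other things where they are.

Things in the scene. Friction and masses are not known exactly. Their poses are not given: they have to be found in the camera images.
- cup: straight white porcelain tea cup standing mouth down on the worktop, right of the guard: 58 mm outside diameter (straight wall, 4 mm thick), 88 mm tall, closed base with a low foot disc (42 mm wide, 3 mm high) on top, edge bevelled over 6 mm below the disc. About 0.2 kg. Origin: centre of the mouth (its lowest plane), z up towards the base. No handle: grip it across from above
- rinser: glass rinser, fixed to the worktop right of the guard: dark round tray 116 mm across with a 14 mm high rim, a short inlet stub to its +x side (reaches 72 mm from the centre), and a sprung round star pad in the middle. It stands 38 mm high with the nozzle. Origin: centre of the underside
- pad_top (a point): centre of the top face of the rinser's star pad, 32 mm above the worktop when up; the pad is 72 mm across, with a small nozzle (18 mm wide, 6 mm high) in the middle that fits inside the cup's mouth. It moves straight down when pressed
- rinser_pad (a joint): travel of the star pad in m: 0 = up, 0.010 = fully down on its stop; a spring returns it. About 4 N starts it moving and 9 N holds it fully down
- guard: low free-standing splash guard, fixed to the worktop: upright thin steel sheet 340 mm long along its own x, 110 mm high with an 8 mm rolled top edge, on two feet 50 mm wide (y) and 4 mm high. It runs roughly straight away from the robot, between the rinser side (right) and the bowl side (left). Origin: centre of the underside
- guard_top (a point): middle of the guard's top edge, 110 mm above the worktop
- bowl: round white bowl, the target, near the front, left of the guard (two others at the back beyond the hob are room furniture): 115 mm across the rim, 49 mm high, loose. Origin: centre of the underside
- bowl_rim (a point): centre of the bowl's mouth, in the plane of its rim, 49 mm above the worktop
- plate: small square white plate with a ring lug, 96x118x13 mm, left of the guard; not a target, leave alone. Origin under its centre
- spice_jar_a: spice jar with a pale lid, 44 mm across, 109 mm tall, at the back; leave alone. Origin: centre of the underside
- spice_jar_b: spice jar with a red lid, 46 mm across, 109 mm tall, at the back; leave alone. Origin: centre of the underside
- mill: wooden pepper mill, 58 mm across, 160 mm tall, at the back right; leave alone. Origin: centre of the underside
- jar: short wide jar with a red lid, 59 mm across, 86 mm tall, at the back left of the guard; leave alone. Origin: centre of the underside
- spoon: metal spoon, 199 mm long (its x), 41 mm wide, 16 mm high, lying near the front edge left of the guard; leave alone. Origin under its centre
- timer: flat kitchen timer, 78x52x14 mm, far left; leave alone. Origin: centre of the underside
- tape: roll of tape lying flat, 104 mm across, 25 mm high, far right; leave alone. Beside it stands the wire rack, fixed: its corner post nearest the work is at x = 0.51, y = -0.45, 0.42 m high; a tall oil bottle is at x = 0.62, y = -0.39, 0.29 m high; keep the gripper clear of both. Origin: centre of the underside

How it is judged:
On the way, in this order (a step that is already met when the one before it is completed fails the run):
1. the held cup, level and centred, presses the rinser's pad fully down (value of joint rinser_pad above 0.0085 m and horizontal distance between cup and pad_top below 0.015 m and contact force between cup and rinser above 3 N and contact force between cup and the fingers above 1 N and angle between cup's own z axis and vertical below 0.15 rad), for 0.2 s.
2. the cup passes above the splash guard, its mouth higher than the top edge (z of cup in the frame of guard above 0.112 m and y of cup in the frame of guard between -0.05 and 0.05 m and x of cup in the frame of guard between -0.17 and 0.17 m).
At the end, for the whole second after the job is handed in: The cup is held in the fingers, mouth down and level (within about 7 degrees), still, its mouth 4 to 30 mm above the plane of the bowl's rim and within 15 mm of the bowl's centre, not touching the bowl; the bowl stands within 20 mm and every other loose thing within 30 mm of where it was (horizontal distance between cup and bowl_rim below 0.015 m and z of cup in the frame of bowl_rim between 0.004 and 0.03 m and angle between cup's own z axis and vertical below 0.12 rad and linear speed of cup below 0.02 m/s and contact force between cup and the fingers above 1 N and contact force between cup and bowl below 0.1 N and distance of bowl from where it was at the start of the episode below 0.02 m and angle between bowl's own z axis and vertical below 0.05 rad and distance of each of plate, spice_jar_a, spice_jar_b, mill, jar, spoon, timer, tape from where it was at the start of the episode below 0.03 m); the arm keeps its last pose, push and grip.
It fails at once if the splash guard is touched (contact force between guard and anything else above 0.5 N).
It fails at once if the cup touches the bowl (contact force between cup and bowl above 0.3 N).
It fails at once if the cup is tipped over (angle between cup's own z axis and vertical above 0.7 rad).
It fails at once if the bowl is pushed away (distance of bowl from where it was at the start of the episode above 0.02 m).
It fails at once if one of the other things is pushed away or knocked over (distance of any of plate, spice_jar_a, spice_jar_b, mill, jar, spoon, timer, tape from where it was at the start of the episode above 0.03 m or angle between any of spice_jar_a, spice_jar_b, mill, jar's own z axis and vertical above 0.5 rad).
It also fails if it takes over 48 s, if anything falls off the work surface, if the arm or the gripper's body presses on something with over 40 N, if the wrist force passes 120 N, or if a joint passes its speed limit or range.

## Working session

There is one attempt and no reset: what is moved stays moved. The work goes in short steps, Python scripts to look and compute and a tool call to move; the robot and the scene stay as the last step left them, time stands still between calls to the robot, and variables do not carry over. Pictures are saved under pics/ and viewed, at most 10 in all, crops included, and the job is handed in when it is done.

```bash
ls; mkdir -p pics
```

Run:
```python
from bench import ctrl
import cv2,numpy as np
o=ctrl.get_obs();print(o['clock'],o['ee_pos'],np.round(o['eef_rot'],3).tolist(),o['width'],ctrl.tip_reach)
for n in("side","top"):
    c=ctrl.camera(n);cv2.imwrite(f"pics/{n}0.png",c["img"][...,::-1]);print(n,c["fx"],c["fy"],c["cx"],c["cy"],np.round(c["extrinsics"],4).tolist())
```

```text
bench.py
pics
0.0 [ 0.17426975 -0.57387478  0.24051189] [[0.957, 0.291, -0.0], [0.291, -0.957, 0.002], [0.0, -0.002, -1.0]] 0.9995537555375055 0.019
side 394.72027584862076 394.72027584862076 316.0752098968688 191.5119636792171 [[-0.9474, -0.1319, 0.2917, 0.0975], [-0.32, 0.4155, -0.8515, 1.2291], [-0.0089, -0.9, -0.4358, 0.7092], [0.0, 0.0, 0.0, 1.0]]
top 476.5650900715002 476.5650900715002 321.9103322436623 198.24065271589137 [[0.3943, -0.8482, 0.3536, -0.0733], [-0.9189, -0.3602, 0.1607, -0.2854], [-0.0089, -0.3883, -0.9215, 1.6294], [0.0, 0.0, 0.0, 1.0]]
```

View pics/side0.png

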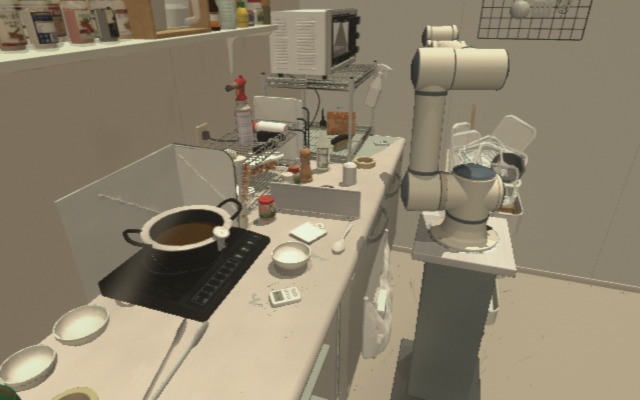

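View pics/top0.png

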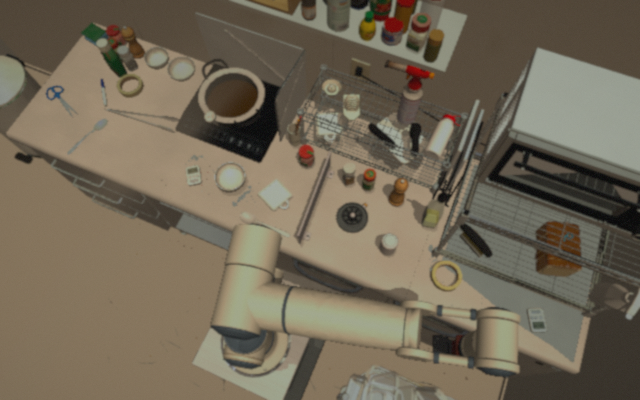

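The top view shows the cup at about (388,242), the rinser at (352,216), the guard from (325,160) to (300,240), and the bowl at (231,177). In the side view the cup is at (349,173) and the bowl at (291,257). I'll enlarge both next.

Create h.py:
```python
import numpy as np,cv2
from bench import ctrl
def ray(c,u,v):
    E=c["extrinsics"];d=np.array([(u-c["cx"])/c["fx"],(v-c["cy"])/c["fy"],1.]);return E[:3,3],E[:3,:3]@d
def plane(c,u,v,z):
    o,d=ray(c,u,v);return o+d*(z-o[2])/d[2]
def tri(a,pa,b,pb):
    o,d=ray(a,*pa);p,e=ray(b,*pb);s=np.linalg.lstsq(np.c_[d,-e],p-o,rcond=None)[0]
    x,y=o+d*s[0],p+e*s[1];return (x+y)/2,np.linalg.norm(x-y)
def proj(c,P):
    E=c["extrinsics"];q=E[:3,:3].T@(np.asarray(P)-E[:3,3]);return c["cx"]+c["fx"]*q[0]/q[2],c["cy"]+c["fy"]*q[1]/q[2]
```

Run:
```python
import cv2
a=cv2.imread("pics/top0.png")[145:265,210:410];b=cv2.imread("pics/side0.png")[150:280,240:400]
cv2.imwrite("pics/topc.png",cv2.resize(a,None,fx=4,fy=4,interpolation=cv2.INTER_CUBIC))
cv2.imwrite("pics/sidec.png",cv2.resize(b,None,fx=4.5,fy=4.5,interpolation=cv2.INTER_CUBIC))
```

```text
(no output)
```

View pics/topc.png

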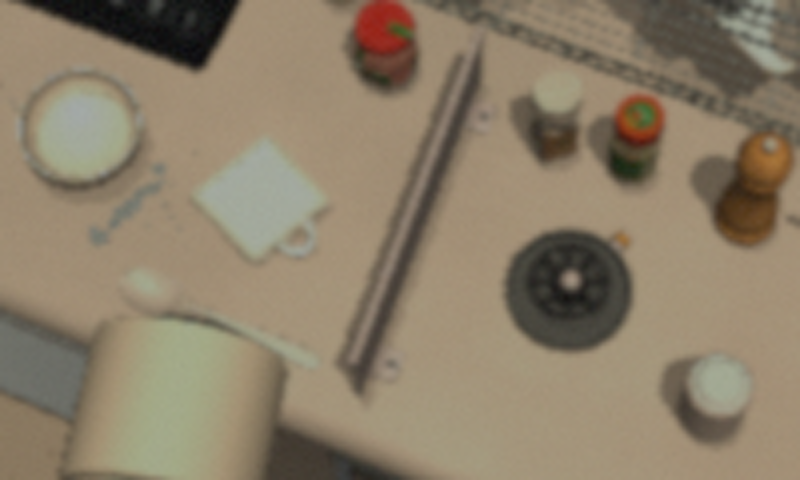

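View pics/sidec.png

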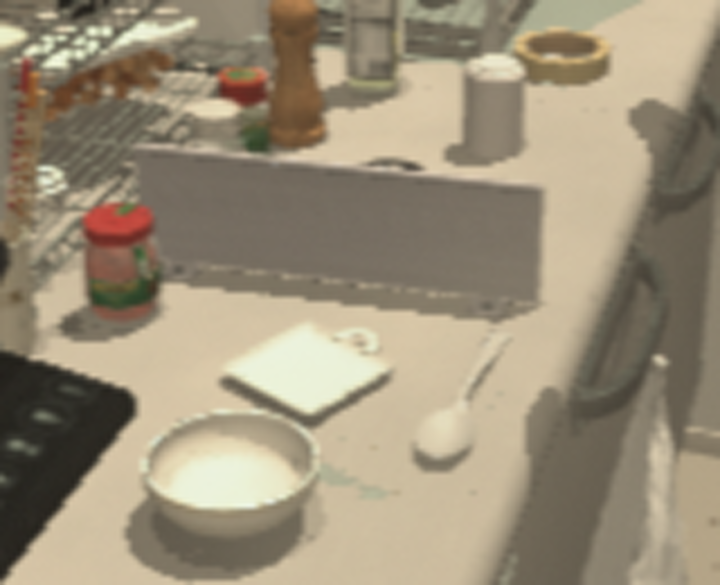

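The crops give these approximate positions. In the top crop: cup foot (718,387), pad nozzle (570,280), tray centre (569,291), bowl rim centre (81,128), guard top edge from (350,362) to (475,45). In the side crop: cup top (495,66), bowl rim centre (231,457), guard top edge from (542,187) to (140,148).

Create m.py:
```python
from h import *
t=ctrl.camera("top");s=ctrl.camera("side")
T=lambda u,v:((u+.5)/4-.5+210,(v+.5)/4-.5+145)
S=lambda u,v:((u+.5)/4.5-.5+240,(v+.5)/4.5-.5+150)
for n,a,b in(("cup",(718,386),(495,66)),("bowl",(81,128),(231,457)),("gnear",(352,362),(542,186)),("gfar",(478,40),(140,148))):
    p,e=tri(t,T(*a),s,S(*b));print(n,p.round(4),round(e,4))
print("cup z.088",plane(t,*T(718,386),.088).round(4),"nozzle .038",plane(t,*T(570,279),.038).round(4),"tray .014",plane(t,*T(569,291),.014).round(4), "bowl .049",plane(t,*T(81,128),.049).round(4),plane(s,*S(231,457),.049).round(4))
print("gnear,gfar .11",plane(t,*T(352,362),.11).round(4),plane(t,*T(476,45),.11).round(4),plane(s,*S(542,187),.11).round(4),plane(s,*S(140,148),.11).round(4))
# masks: minimum-area contours around seeds
def blob(c,mask,seed):
    n,l,st,ce=cv2.connectedComponentsWithStats(mask.astype(np.uint8));k=l[seed[1],seed[0]]
    if k==0:print("seed off");return
    cn=max(cv2.findContours((l==k).astype(np.uint8),cv2.RETR_EXTERNAL,cv2.CHAIN_APPROX_NONE)[0],key=len)
    e=cv2.fitEllipse(cv2.convexHull(cn)) ;print(st[k],ce[k].round(2),np.round(e[0]+e[1],2));return e
for c,n,seeds in((t,"t",((389,241),(231,177))),(s,"s",((350,165),(350,178),(291,256)))):
    h=cv2.cvtColor(c["img"],cv2.COLOR_RGB2HSV).astype(int)
    for sd in seeds:
        print(n,sd,h[sd[1],sd[0]]); 
    print(h[225,375] if n=="t" else h[230,330])
g=t["img"].max(2)
e=blob(t,g<100,(345,220)); print("tray", plane(t,*e[0],.014).round(4)) if e else 0
```

```bash
python3 m.py
```

```text
cup [ 0.465  -0.2875  0.083 ] 0.0015
bowl [0.4822 0.3371 0.0457] 0.0017
gnear [0.3552 0.0021 0.1073] 0.0004
gfar [0.6837 0.0252 0.1028] 0.0068
cup z.088 [ 0.4625 -0.2876  0.088 ] nozzle .038 [ 0.5221 -0.1319  0.038 ] tray .014 [ 0.52  -0.133  0.014] bowl .049 [0.4802 0.3356 0.049 ] [0.4813 0.3412 0.049 ]
gnear,gfar .11 [0.3547 0.0016 0.11  ] [0.6711 0.0225 0.11  ] [0.3534 0.0095 0.11  ] [0.6812 0.0369 0.11  ]
t (389, 241) [ 40  33 168]
t (231, 177) [ 43  21 171]
[ 18  65 166]
s (350, 165) [ 22  45 219]
s (350, 178) [ 18  53 143]
s (291, 256) [ 38  24 242]
[ 19  57 214]
[337 203  31  29 716] [351.81 217.13] [351.76 217.14  29.66  31.21]
tray [ 0.5207 -0.1323  0.014 ]
```

Positions agree to a few mm: cup (0.463, -0.287), rinser (0.521, -0.132), bowl (0.481, 0.337), guard y between 0 and 0.03. I'll turn the tool square and go above the cup.

The manual's scale: shifts go in shares of 62.5 mm and turns go in shares of pi/2 rad. Converting my numbers, -0.041 m is -0.656, 0.1475 rad is 0.0939.

creep_tool(ticks=[[[0, 0, 0, 0, 0, 0.0939], [0, 0, 0, 0, 0, 0.0939], [0.656, -0.656, 0, 0, 0, 0], [0.656, -0.656, 0, 0, 0, 0], [0.656, -0.656, 0, 0, 0, 0], [0.656, -0.656, 0, 0, 0, 0], [0.656, -0.656, 0, 0, 0, 0], [0.656, -0.656, 0, 0, 0, 0], [0.656, -0.656, 0, 0, 0, 0], [0, 0, 0, 0, 0, 0]]], aperture=1.0)

```text
clock: 1.45
ee_pos: [0.4635, -0.2842, 0.2412]
eef_rot: [[1.0, 0.006, -0.0], [0.006, -1.0, 0.001], [-0.0, -0.001, -1.0]]
wrist_force: [-0.5, -0.5, -0.8]
width: 1.0
grasp_force: 0.0
```

Run:
```python
from h import *
o=ctrl.get_obs();print(np.round(o['ee_pos'],4),np.round(o['eef_rot'],3).tolist())
t=ctrl.camera("top");s=ctrl.camera("side")
a=t["img"][170:270,330:430];b=s["img"][60:210,290:410]
a=cv2.resize(a,(400,400),interpolation=cv2.INTER_CUBIC);b=cv2.resize(b,(320,400),interpolation=cv2.INTER_CUBIC)
cv2.imwrite("pics/p1.png",np.hstack([a,b])[...,::-1])
T=lambda u,v:((u+.5)/4-.5+210,(v+.5)/4-.5+145)
print("mill base",plane(t,*T(747,225),0).round(3))
```

```text
[ 0.4635 -0.2842  0.2412] [[1.0, 0.006, -0.0], [0.006, -1.0, 0.001], [-0.0, -0.001, -1.0]]
mill base [ 0.65  -0.259  0.   ]
```

View pics/p1.png

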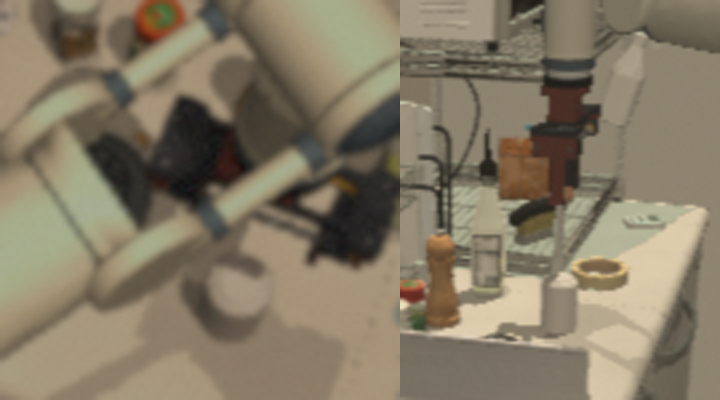

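The side view has the finger (column 558) directly over the cup (column 559). In the top view the cup foot shows at (240,290), clear of the jaws. Descending now.

Converted, 0.04 m is 0.64, 0.003 m is 0.048.

creep_tool(ticks=[[[0, 0.048, 0.64, 0, 0, 0], [0, 0, 0.64, 0, 0, 0], [0, 0, 0.64, 0, 0, 0], [0, 0, 0.48, 0, 0, 0], [0, 0, 0.32, 0, 0, 0], [0, 0, 0.256, 0, 0, 0], [0, 0, 0, 0, 0, 0], [0, 0, 0, 0, 0, 0]]])

```text
clock: 2.55
ee_pos: [0.4619, -0.2907, 0.0569]
eef_rot: [[1.0, -0.0, 0.002], [-0.0, -1.0, -0.001], [0.002, 0.001, -1.0]]
wrist_force: [0.4, 0.9, -0.7]
width: 1.004
grasp_force: 0.0
```

creep_tool(ticks=[[[0, 0, 0, 0, 0, 0], [0, 0, 0, 0, 0, 0], [0, 0, 0, 0, 0, 0], [0, 0, 0, 0, 0, 0], [0, 0, 0, 0, 0, 0], [0, 0, 0, 0, 0, 0], [0, 0, 0, 0, 0, 0], [0, 0, 0, 0, 0, 0], [0, 0, 0, 0, 0, 0], [0, 0, 0, 0, 0, 0], [0, 0, 0, 0, 0, 0], [0, 0, 0, 0, 0, 0]]], aperture=0.0, grip_n=35)

```text
clock: 4.05
ee_pos: [0.4616, -0.2901, 0.0559]
eef_rot: [[1.0, -0.0, 0.0], [-0.0, -1.0, 0.0], [0.0, -0.0, -1.0]]
wrist_force: [-0.8, 3.6, 5.3]
width: 0.661
grasp_force: 35.0
```

Gripped: the opening is 0.661 × 88 = 58 mm, matching the cup. I'll lift it and move over the pad at a safe height: dx 0.059, dy -0.158.

Converted, -0.03 m is -0.48, -0.027 m is -0.432.

creep_tool(ticks=[[[0, 0, -0.4, 0, 0, 0], [0, 0, -0.48, 0, 0, 0], [0, 0, -0.48, 0, 0, 0], [0.16, -0.416, 0, 0, 0, 0], [0.16, -0.432, 0, 0, 0, 0], [0.16, -0.432, 0, 0, 0, 0], [0.16, -0.416, 0, 0, 0, 0], [0.16, -0.416, 0, 0, 0, 0], [0.144, -0.416, 0, 0, 0, 0], [0, 0, 0, 0, 0, 0], [0, 0, 0, 0, 0, 0]]])

```text
clock: 5.42
ee_pos: [0.5199, -0.1329, 0.1396]
eef_rot: [[1.0, -0.0, -0.002], [-0.0, -1.0, -0.001], [-0.002, 0.001, -1.0]]
wrist_force: [0.4, -0.3, -1.9]
width: 0.655
grasp_force: 35.0
```

Run:
```python
from h import *
t=ctrl.camera("top");s=ctrl.camera("side")
a=t["img"][160:260,300:410];b=s["img"][90:210,290:410]
a=cv2.resize(a,(440,400),interpolation=cv2.INTER_CUBIC);b=cv2.resize(b,(360,360),interpolation=cv2.INTER_CUBIC);b=cv2.copyMakeBorder(b,0,40,0,0,cv2.BORDER_CONSTANT)
cv2.imwrite("pics/p2.png",np.hstack([a,b])[...,::-1])
o=ctrl.get_obs();p=o['ee_pos'];print(p)
for z in(0,.056,-.032): print(np.round(proj(t,p-[0,0,z]),1),np.round(proj(s,p-[0,0,z]),1))
```

```text
[ 0.51997887 -0.1331639   0.1400841 ]
[353.7 204.3] [326.6 163.3]
[352.9 210.3] [326.5 176.5]
[354.3 200.6] [326.6 155.5]
```

View pics/p2.png

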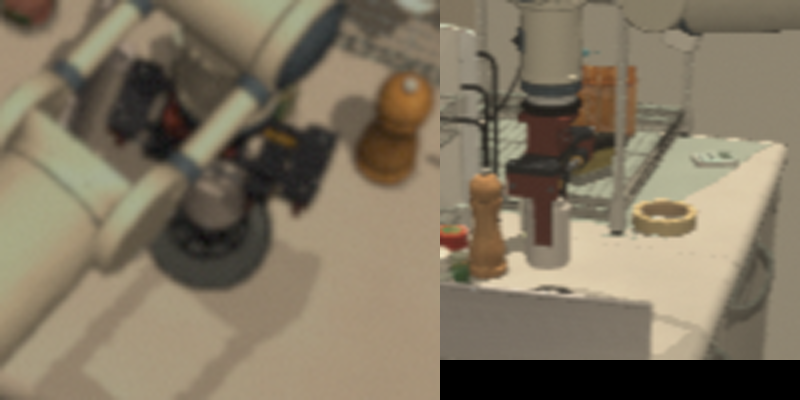

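The cup is held upright over the rinser. Its side-view centre, column 325.7, is about 2–3 mm in +x from the TCP, which suits the pad at x of about 0.521. Pressing down.

Converted, 0.02 m is 0.32, 0.01 m is 0.16.

creep_tool(ticks=[[[0, 0, 0.32, 0, 0, 0], [0, 0, 0.32, 0, 0, 0], [0, 0, 0.16, 0, 0, 0], [0, 0, 0.08, 0, 0, 0], [0, 0, 0.064, 0, 0, 0], [0, 0, 0, 0, 0, 0]]])

```text
clock: 6.28
ee_pos: [0.5206, -0.1323, 0.0825]
eef_rot: [[1.0, -0.0, 0.001], [-0.0, -1.0, -0.0], [0.001, 0.0, -1.0]]
wrist_force: [-3.4, 0.5, 3.9]
width: 0.664
grasp_force: 35.0
```

creep_tool(ticks=[[[0, 0, 0.032, 0, 0, 0], [0, 0, 0.016, 0, 0, 0], [0, 0, 0, 0, 0, 0], [0, 0, 0, 0, 0, 0]]])

```text
clock: 6.78
ee_pos: [0.5209, -0.1323, 0.0793]
eef_rot: [[1.0, -0.0, 0.001], [-0.0, -1.0, -0.0], [0.001, 0.0, -1.0]]
wrist_force: [-3.3, 0.8, 6.1]
width: 0.66
grasp_force: 35.0
```

Converted, 0.001 m is 0.016.

creep_tool(ticks=[[[0, 0, 0.016, 0, 0, 0], [0, 0, 0.016, 0, 0, 0], [0, 0, 0, 0, 0, 0], [0, 0, 0, 0, 0, 0]]])

```text
clock: 7.28
ee_pos: [0.5209, -0.1323, 0.0779]
eef_rot: [[1.0, -0.0, 0.002], [-0.0, -1.0, -0.0], [0.002, 0.0, -1.0]]
wrist_force: [-3.2, 1.4, 7.4]
width: 0.664
grasp_force: 35.0
```

creep_tool(ticks=[[[0, 0, 0.016, 0, 0, 0], [0, 0, 0.016, 0, 0, 0], [0, 0, 0, 0, 0, 0], [0, 0, 0, 0, 0, 0], [0, 0, 0, 0, 0, 0]]])

```text
clock: 7.9
ee_pos: [0.5211, -0.1324, 0.0778]
eef_rot: [[1.0, -0.0, 0.003], [-0.0, -1.0, -0.001], [0.003, 0.001, -1.0]]
wrist_force: [-7.8, 2.5, 17.1]
width: 0.66
grasp_force: 35.0
```

The force jumps from 7 to 17 N while z stays put, so the pad is on its stop, and it was held for more than 0.5 s. Next I lift straight up and cross the guard.

Converted, -0.04 m is -0.64, -0.03 m is -0.48.

creep_tool(ticks=[[[0, 0, 0, 0, 0, 0], [0, 0, -0.32, 0, 0, 0], [0, 0, -0.48, 0, 0, 0], [0, 0, -0.64, 0, 0, 0], [0, 0, -0.64, 0, 0, 0], [0, 0, -0.352, 0, 0, 0], [0, 0, 0, 0, 0, 0], [0, 0, 0, 0, 0, 0]]])

```text
clock: 8.9
ee_pos: [0.5201, -0.1321, 0.2248]
eef_rot: [[1.0, -0.0, -0.002], [-0.0, -1.0, 0.001], [-0.002, -0.001, -1.0]]
wrist_force: [0.8, -0.4, -3.0]
width: 0.66
grasp_force: 35.0
```

Run:
```python
from h import *
t=ctrl.camera("top");s=ctrl.camera("side")
p=ctrl.get_obs()['ee_pos'];print(p)
cv2.imwrite("pics/p3.png",cv2.resize(s["img"][80:200,260:420],(800,600),interpolation=cv2.INTER_CUBIC)[...,::-1])
for z in(0,.056,-.032): q=proj(s,p-[0,0,z]);print(np.round([(q[0]-260)*5,(q[1]-80)*5],1))
```

```text
[ 0.51992858 -0.13201393  0.22448222]
[332.8 313.1]
[332.6 382.6]
[332.9 272.4]
```

View pics/p3.png

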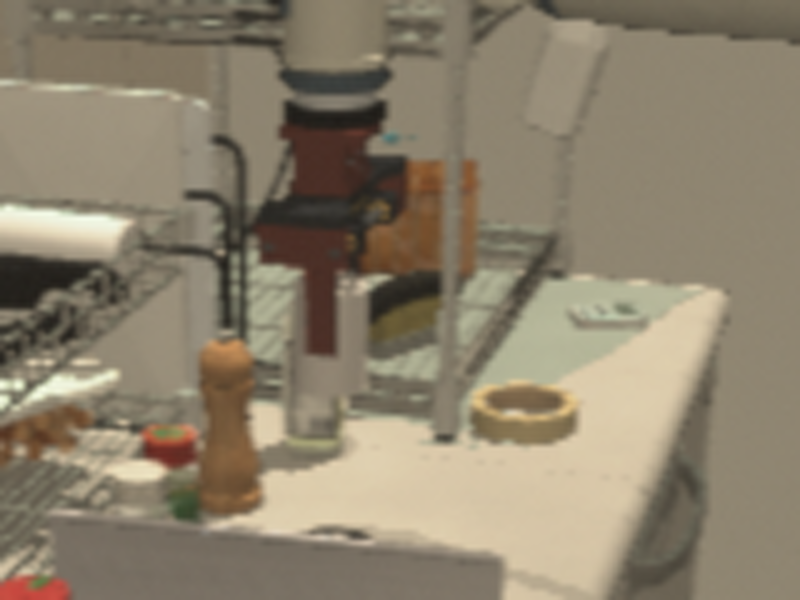

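The cup is upright, columns 293–366 and bottom near row 392, well above the guard's top edge at row 515. Crossing now.

Converted, -0.045 m is -0.72, -0.044 m is -0.704.

creep_tool(ticks=[[[0, -0.4, 0, 0, 0, 0], [0, -0.64, 0, 0, 0, 0], [0, -0.72, 0, 0, 0, 0], [0, -0.72, 0, 0, 0, 0], [0, -0.72, 0, 0, 0, 0], [-0.08, -0.72, 0, 0, 0, 0], [-0.112, -0.72, 0, 0, 0, 0], [-0.128, -0.72, 0, 0, 0, 0], [-0.128, -0.72, 0, 0, 0, 0], [-0.128, -0.704, 0, 0, 0, 0], [-0.08, -0.48, 0, 0, 0, 0], [0, -0.24, 0, 0, 0, 0]]])

```text
clock: 10.5
ee_pos: [0.4787, 0.3381, 0.2251]
eef_rot: [[1.0, 0.002, -0.002], [0.002, -1.0, -0.001], [-0.002, 0.001, -1.0]]
wrist_force: [0.9, 0.3, -2.4]
width: 0.658
grasp_force: 35.0
```

creep_tool(ticks=[[[0, 0, 0.48, 0, 0, 0], [0, 0, 0.48, 0, 0, 0], [0, 0, 0.32, 0, 0, 0], [0, 0, 0, 0, 0, 0], [0, 0, 0, 0, 0, 0]]])

```text
clock: 11.12
ee_pos: [0.4801, 0.3368, 0.1479]
eef_rot: [[1.0, -0.001, 0.001], [-0.001, -1.0, 0.001], [0.001, -0.001, -1.0]]
wrist_force: [0.0, -0.3, -1.7]
width: 0.663
grasp_force: 35.0
```

Run:
```python
from h import *
t=ctrl.camera("top");s=ctrl.camera("side")
p=ctrl.get_obs()['ee_pos'];print(p)
a=cv2.resize(t["img"][130:230,180:280],(400,400),interpolation=cv2.INTER_CUBIC);b=cv2.resize(s["img"][185:285,240:340],(400,400),interpolation=cv2.INTER_CUBIC)
cv2.imwrite("pics/p4.png",np.hstack([a,b])[...,::-1])
f=lambda c,P,x,y,o:np.round([(proj(c,P)[0]-x)*4+o,(proj(c,P)[1]-y)*4],1)
for z in(.056,-.032): print(f(t,p-[0,0,z],180,130,0),f(s,p-[0,0,z],240,185,400))
print(f(t,[.481,.337,.049],180,130,0),f(s,[.481,.337,.049],240,185,400))
```

```text
[0.48021209 0.33706175 0.14847648]
[189.  165.1] [605.1 211.6]
[169.3 119.8] [600.5 104.5]
[198.5 185.2] [606.3 261.6]
```

View pics/p4.png

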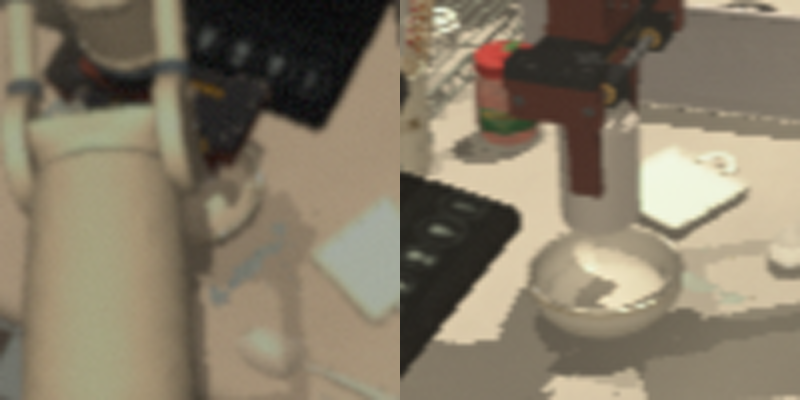

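In the side view the cup's centre column is 601 against the bowl rim's 606, about 3 mm too far in +x. The mouth bottom at row 232 matches the prediction for a mouth height of 0.092. I'll shift -3 mm and lower 28 mm.

Converted, 0.01 m is 0.16, 0.009 m is 0.144.

creep_tool(ticks=[[[-0.048, 0, 0.144, 0, 0, 0], [0, 0, 0.16, 0, 0, 0], [0, 0, 0.128, 0, 0, 0], [0, 0, 0, 0, 0, 0], [0, 0, 0, 0, 0, 0], [0, 0, 0, 0, 0, 0], [0, 0, 0, 0, 0, 0], [0, 0, 0, 0, 0, 0]]])

```text
clock: 12.22
ee_pos: [0.4766, 0.3368, 0.1199]
eef_rot: [[1.0, -0.0, 0.0], [-0.0, -1.0, 0.0], [0.0, -0.0, -1.0]]
wrist_force: [0.6, 0.1, -2.6]
width: 0.665
grasp_force: 35.0
```

Run:
```python
from h import *
s=ctrl.camera("side")
p=ctrl.get_obs()['ee_pos'];print(p)
cv2.imwrite("pics/p5.png",cv2.resize(s["img"][195:285,240:340],(600,540),interpolation=cv2.INTER_CUBIC)[...,::-1])
q=proj(s,p-[0,0,.056]);print((q[0]-240)*6,(q[1]-195)*6)
```

```text
[0.4765664  0.33684307 0.11978275]
316.8836405021816 308.4798697255025
```

View pics/p5.png

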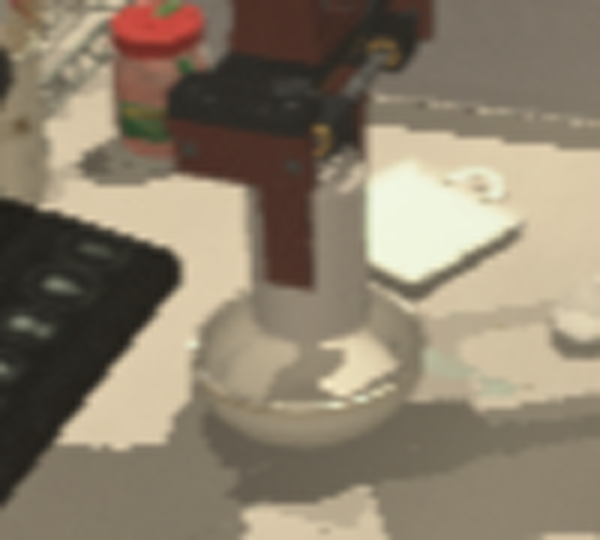

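The cup's centre column is 310 and the bowl's is 309.5. The mouth bottom at row 338 puts it about 15 mm above the rim, level and still, so I'm handing in.

```bash
python3 -c "
from bench import ctrl
print(ctrl.close_job())"
```

```text
the job is handed in; nothing more can be done
None
```

The job is handed in after 12.3 s: the cup pressed the pad to its stop, crossed the guard, and is held level about 15 mm above the bowl's rim and centred over it; no verdict was returned.

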